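Load the profile offcut in the transport dock and slide the lock home

ROBOT

A 7-joint arm with a two-finger parallel gripper is mounted at the origin on the work surface; the furniture and walls round the work are solid. World frame = base frame: x ahead of the robot, y to its left, z up, the work surface at z = 0. Lengths are in m, angles in rad, forces in N, time in s.
With the tool pointing down it reaches from about 0.425 to 0.8 m from the base axis. Payload 8.3 kg.
Tool frame: the origin (TCP) lies on the centre line of the jaws, within the pads' length; the fingertips stand 17 mm ahead of it and the grasp point (between the pads) lies 2 mm behind it; z points along the fingers, y is the line along which they close (so a half turn about z gives the same grasp; the last joint's range is limited). The gripper opens to 85 mm and grips with 20 to 120 N. Pads are 22 mm wide; open, the fingers measure 114 mm over their backs; the gripper's body (76 mm by 85 mm) begins 54 mm behind the grasp point. The pads swing forward as they close: fully open they stand 13 mm farther back than shut.
Start: joints at [-1.27, 0.383, 0.016, 1.37, -0.006, 1.388, -0.046], TCP at [0.222, 0.584, 0.248] pointing down, gripper open.
Joint ranges: [-2.95, 2.95], [-0.25, 2.06], [-1.52, 1.56], [0.18, 2.33], [-1.44, 4.58], [0.02, 2.06], [-3.01, 3.01]. Speed limits (rad/s): [2.39, 2.39, 3.01, 3.01, 3.14, 3.14, 3.14].

INTERFACE

Orientations are given as a rotation vector (axis times angle).
In Python, from station import arm gives the robot as it stands. The module is installed in compiled form; this text tells all that it offers.
- The arm moves only by the tool play_rows, never from a script. Its argument "targets" is a list of rows, each an object with "delta_rot": the turn, a rotation vector about the tool's x, y, z in degrees, a list of three; "dp": the shift along the tool's x, y, z in cm, a list of three; "hand": the finger opening in cm, from 0 to 8.54. In form: [{"delta_rot": [ax, ay, az], "dp": [tx, ty, tz], "hand": hand}, ...]. A call has 1 to 20 rows; each row shifts and turns the commanded pose from where the row before left it, along the tool's axes as they then stand; what a row does not reach is not made up. A row lasts 1/8 s, in which the tool goes at most 62.5 mm and 10.7 degrees, less where a joint would pass 70% of its speed; a pose out of reach is approached as far as the arm can. A call is refused whole if a number of a shift passes 6.25 or a number of a turn 10.7, either way. A call with a gripper value outside its range is refused whole. The fingers move at their own pace and stop on an object; "newtons" is the grip in N (left out, the last holds). Time passes only in rows, so rows that do not move let the fingers close. It gives the time, the measured TCP pose, the force, the opening and the grip force at its end, in the units of the state.
- arm.state(): the state, without advancing time (a new reading comes with each control period).
- arm.grab_frame(name): name is "side" or "top"; returns the picture (480x640x3 uint8, red, green, blue); there is no depth.
- arm.calibration(name): a dict with "vertical_fov" (degrees; the focal length in pixels is half the picture's height over the tangent of half this angle, whatever the lens; pixels are square), "cx", "cy" (the principal point, pixels), "R" (3x3) and "t" (3): a world point X has camera coordinates R X + t. Camera axes: x right, y down, z forward; pixel columns grow to the right and rows downward; lengths in m; the calibration is good to about 2 mm. A picture is of the moment at which its call begins. calibration takes no time and is no camera call.
- arm.close_job(): hands the job in; it is judged then, once.
Trained networks look in the newest picture that a camera, given by its name, has taken for a name from the list of things; names that differ only in an ending like _2 or _b are one class to them, and where a whole thing is asked for, a point or a joint stands for the part that bears it (a point fixed in the world has none). Each returns a list of dicts, best first, with "score" (0 to 1); they miss things now and then, are a little off and sometimes report something else, mostly with a low value. They report only what shows in the picture. A call takes as long as a camera call.
- arm.find_in(camera, label): "rect" ([left, top, width, height] in pixels, round what is visible of it).
- arm.masks_of(camera, label): "mask" (480x640 bool, what is visible of it) and "rect" ([left, top, width, height] in pixels, round what is visible of it).
- arm.tip_of(camera, label): "uv" ([column, row] in pixels: a listed point, or the origin of a listed thing).
The state is a dict: "clock": time; "joint_pos": joint angles; "joint_velocities": joint speeds; "joint_efforts": joint torques, N m; "eef_pos": TCP position; "orientation": TCP orientation; "ft_force": force on the tool from outside, world axes, zero at the start; "torque": the same for the moment, N m; "width": opening from 0.0 (shut) to 1.0 (fully open); "gripper_force": force on a finger pad.
Only numpy, scipy, OpenCV 4.12 (cv2) and the standard library are available. Lean on these libraries where they do the work, as an engineer would, in place of code of your own. Each camera call takes 0.05 s, during which the arm holds its last target. There are 200 camera calls.

TASK

Lay the slotted aluminium profile offcut fully down in the two saddles of the transport dock, and then slide the lock's black grip tab sideways, under the hood, all the way to its end stop so that the bolt reaches over the offcut. Let go of everything, and leave the screwdriver and the screw dish where they lie.

Things in the scene. Friction and masses are not known exactly. Their poses are not given: they have to be found in the camera images.
- rail_center (a point): centre of the loose offcut of bright slotted aluminium profile, 20 x 115 x 20 mm (x, y, z), 40 to 80 g; long axis is its y. It lies on the table, so this point starts 10 mm above the table; either end may go first into the dock
- dock: dock fixed to the table: plywood base 110 x 310 x 8 mm (x -55 to 55, y -150 to 160 mm). Origin on the table; z up, front (-x) to the robot, y along it. Bed for the offcut at y -127 to 0 mm; steel bolt guide at y 0 to 24 mm, 55 mm high, 40 mm wide; lock under a steel hood at y 35 to 155 mm
- bed (a point): middle of the bed, on the saddles' floor, 16 mm above the table; the offcut rests on it along the dock's y. U saddles 25 mm long (y), 30 mm wide inside, 46 outside, centred 51 mm either side; cheeks 12 mm high. The 77 mm between them is free for fingers, down to the base 8 mm below. Bed ends (end plate 22 mm high at -y, bolt guide at +y) are 63.5 mm from here: 12 mm play along, 10 across
- hood_edge (a point): middle of the front edge of the hood's roof, on its underside, 211 mm above the table (38 mm in front of the dock's middle line); the roof is 120 mm long in y, 4 mm thick, open in front and at the sides, back wall 82 mm behind this edge. A gripper pointing straight down cannot reach the grip tab under it; tilted 30 to 40 degrees, reaching forward and down, it can
- lock_grip (a point): point to take the lock's black ribbed grip tab: on its middle line, 14 mm below its free end, 86 mm above the table, 26 mm in front of the dock's middle line. Tab 14 mm thick (dock's y), 24 mm deep, 55 mm long, leaning 30 degrees from vertical to the front (-x). Its dark carriage's top is 52 mm high and reaches 12 mm to +y and 28 mm to -y of the tab's middle. Axes as the dock's
- lock (a joint): lock travel in m: 0 = drawn back (tab at dock y = 122 mm), 0.06 = end stop. Moves along the dock's -y, takes 2 to 3 N, no spring, stays where left. Its bolt (16 mm wide, underside 40 mm above the table) hides in the guide when drawn back; at the stop it reaches 46 mm over the bed, 4 mm above a seated offcut. An offcut not fully down blocks it
- driver_yellow: bystander: yellow screwdriver, 24 x 160 x 29 mm, lying on the table; origin under its middle
- screw_dish: bystander: round steel screw dish, 109 mm across, 17 mm high, on the table; origin under its middle

How it is judged:
By the outcome, as a careful person would: the job done as asked, in the order asked, and still so for the second after the job is handed in, with the robot touching nothing.
It also fails if it takes over 48 s, if anything falls off the work surface, if the arm or the gripper's body presses on something with over 40 N, if the wrist force passes 120 N, or if a joint passes its speed limit or range.

## Working session

There is one attempt and no reset: what is moved stays moved. The work goes in short steps, Python scripts to look and compute and a tool call to move; the robot and the scene stay as the last step left them, time stands still between calls to the robot, and variables do not carry over. Pictures are saved under pics/ and viewed, at most 10 in all, crops included, and the job is handed in when it is done.

Besides the shell and the picture viewer there is one more tool, called after ">>>" by a JSON object that holds its "op" and its "data". play_rows: Moves the arm, as the interface text tells. Its arguments: {"type":"object","properties":{"targets":{"type":"array"},"newtons":{"type":"number"}},"required":["targets"]}

```bash
mkdir -p pics; cat > h.py <<'E'
import numpy as np, cv2
from station import arm
from scipy.spatial.transform import Rotation as Ro
def K(n):
    c=arm.calibration(n); f=240/np.tan(np.radians(c["vertical_fov"])/2)
    return f,c["cx"],c["cy"],np.array(c["R"]),np.array(c["t"])
def ray(n,uv):
    f,cx,cy,R,t=K(n); d=R.T@np.array([(uv[0]-cx)/f,(uv[1]-cy)/f,1]); return -R.T@t,d
def onz(n,uv,z):
    o,d=ray(n,uv); return o+d*(z-o[2])/d[2]
def proj(n,X):
    f,cx,cy,R,t=K(n); p=R@np.array(X)+t; return np.array([cx+f*p[0]/p[2],cy+f*p[1]/p[2]])
def tri(u1,u2):
    o1,d1=ray("side",u1);o2,d2=ray("top",u2)
    s=np.linalg.lstsq(np.c_[d1,-d2],o2-o1,rcond=None)[0]
    a,b=o1+s[0]*d1,o2+s[1]*d2; return (a+b)/2,np.linalg.norm(a-b)
def snap(n,f):
    im=arm.grab_frame(n); cv2.imwrite(f"pics/{f}.png",im[:,:,::-1]); return im
E
python3 - <<'E'
from h import *
np.set_printoptions(precision=4,suppress=True)
Z=dict(rail_center=.01,dock=0,bed=.016,hood_edge=.211,lock_grip=.086,driver_yellow=0,screw_dish=0)
for n in("side","top"):
    snap(n,n+"0"); print(n,-K(n)[3].T@K(n)[4],K(n)[3][2])
    for l in Z:
        r=arm.tip_of(n,l)[:2]
        for q in r: print(l,round(q["score"],2),np.round(q["uv"]),onz(n,q["uv"],Z[l]))
    for q in arm.masks_of(n,"rail_center")[:2]:
        c=cv2.findContours(q["mask"].astype(np.uint8),0,1)[0]; c=max(c,key=len)
        b=cv2.boxPoints(cv2.minAreaRect(c)); print("rail mask",q["score"],[onz(n,p,.015)[:2].round(4).tolist() for p in b])
print(arm.state())
E
```

```text
side [ 0.4731 -1.1106  0.7771] [ 0.0156  0.8583 -0.5129]
rail_center 0.98 [262. 353.] [ 0.398  -0.2801  0.01  ]
dock 0.6 [326. 288.] [ 0.5375 -0.0381  0.    ]
bed 0.67 [329. 300.] [ 0.5422 -0.1038  0.016 ]
hood_edge 0.83 [300. 196.] [0.4708 0.0427 0.211 ]
hood_edge 0.6 [320. 235.] [ 0.5127 -0.1403  0.211 ]
lock_grip 0.92 [307. 232.] [0.4887 0.0872 0.086 ]
driver_yellow 0.62 [318. 236.] [0.5231 0.2173 0.    ]
screw_dish 0.83 [336. 376.] [ 0.5464 -0.3309 -0.    ]
rail mask 0.65 [[0.3799, -0.3451], [0.4026, -0.2112], [0.4276, -0.2239], [0.4027, -0.3554]]
top [ 0.2717 -0.0731  1.1173] [ 0.2131  0.0346 -0.9764]
rail_center 0.91 [420. 305.] [ 0.4059 -0.2816  0.01  ]
dock 0.98 [323. 235.] [ 0.5367 -0.0447  0.    ]
dock 0.18 [211. 223.] [0.5265 0.2182 0.    ]
bed 0.57 [347. 233.] [ 0.5455 -0.0993  0.016 ]
hood_edge 0.88 [276. 233.] [0.4778 0.0388 0.211 ]
lock_grip 0.8 [266. 243.] [0.4818 0.07   0.086 ]
lock_grip 0.47 [420. 307.] [ 0.392 -0.268  0.086]
driver_yellow 0.78 [211. 224.] [0.5239 0.2179 0.    ]
screw_dish 0.75 [450. 245.] [ 0.5543 -0.3382  0.    ]
rail mask 0.93 [[0.4003, -0.2212], [0.4232, -0.2261], [0.4025, -0.3385], [0.3798, -0.3332]]
{'clock': 0.9, 'joint_pos': array([-1.2699,  0.3834,  0.0164,  1.3701, -0.0063,  1.3882, -0.0465]), 'joint_velocities': array([ 0.0011,  0.0007, -0.0001, -0.0003, -0.0003,  0.0001,  0.0009]), 'joint_efforts': array([ -0.0002, -62.733 ,   0.8423, -37.2076,   0.0163,   0.0026,
        -0.    ]), 'eef_pos': array([0.2223, 0.5841, 0.2483]), 'orientation': array([-0.5682, -3.0897, -0.    ]), 'ft_force': array([-0.9994,  0.2482, -0.1099]), 'torque': array([ 0.0336,  0.01  , -0.0067]), 'gripper_force': 0.0, 'width': 1.0017159377842195}
```

View pics/top0.png

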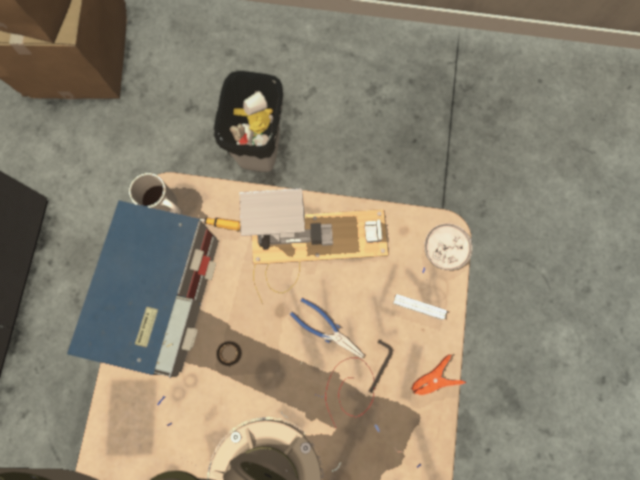

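View pics/side0.png

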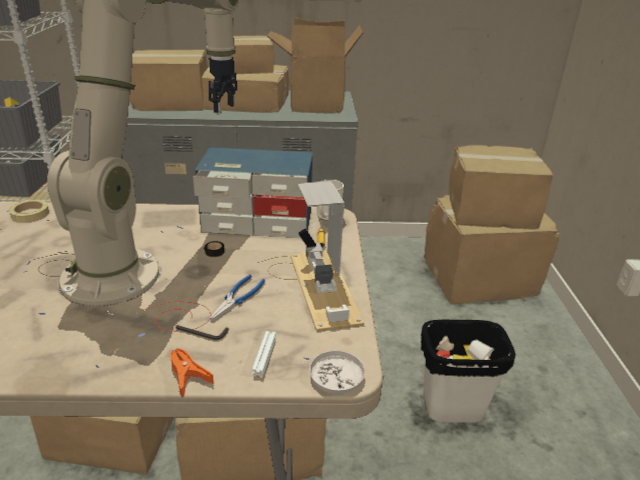

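The top view shows the rail at about (420,306), the dock base with corners near (254,262), (388,255) and (384,210), and the hood at (272,212). The drawer cabinet sits at the left, between the start pose and the work. In the side view the rail is at (264,354), the hood at (320,190) and the grip tab at (307,238).

```bash
python3 - <<'E'
from h import *
np.set_printoptions(precision=4,suppress=True)
print("cab",tri((311,178),(210,224)),tri((197,174),(153,373)))
from scipy.optimize import least_squares
obs=[("top",(388,255),(-55,-150,8)),("top",(384,210),(55,-150,8)),("top",(254,262),(-55,160,8)),
("side",(326,288),(0,0,0)),("side",(329,300),(0,-63.5,16)),("side",(300,196),(-38,95,211)),("side",(307,232),(-26,122,86)),
("top",(323,235),(0,0,0)),("top",(347,233),(0,-63.5,16)),("top",(276,233),(-38,95,211)),("top",(266,243),(-26,122,86))]
def res(p):
    c,s=np.cos(p[2]),np.sin(p[2]); out=[]
    for n,uv,X in obs:
        X=np.array(X)/1000; W=[p[0]+c*X[0]-s*X[1],p[1]+s*X[0]+c*X[1],X[2]]; out+=list(proj(n,W)-uv)
    return np.array(out)
r=least_squares(res,[.54,-.04,0],loss="soft_l1"); print("dock",r.x,np.degrees(r.x[2])); print(res(r.x).reshape(-1,2).round(1))
p=r.x;c,s=np.cos(p[2]),np.sin(p[2])
for n,x,y in [("bed",0,-.0635),("grip",-.026,.122),("gripend",-.026,.062),("hood",-.038,.095)]: print(n,p[0]+c*x-s*y,p[1]+s*x+c*y)
im=cv2.imread("pics/top0.png");a=cv2.resize(im[190:340,230:480],None,fx=3.2,fy=3.2,interpolation=2)
cv2.imwrite("pics/topc.png",a)
# tool axes
R=Ro.from_rotvec(arm.state()["orientation"]).as_matrix();print(R)
E
```

```text
cab (array([0.489 , 0.1694, 0.1973]), np.float64(0.017686004501176075)) (array([0.1922, 0.2223, 0.1817]), np.float64(0.002032918539625385))
dock [ 0.5329 -0.0429  0.1984] 11.36743395163571
[[ 0.8  0.2]
 [ 0.7 -1. ]
 [-0.9  0.6]
 [-1.6  1.5]
 [ 1.8 -0.1]
 [ 2.9 -0.4]
 [-2.3  3. ]
 [-1.2  1.2]
 [ 2.5  0.1]
 [-2.6 -0.1]
 [-0.2 -1.1]]
bed 0.5454136078809493 -0.10512943926640797
grip 0.4833615650120473 0.07160707075853268
gripend 0.49518757324866336 0.012784069056923739
hood 0.47691866837820274 0.04277151834548544
[[-0.9346  0.3558 -0.0001]
 [ 0.3558  0.9346  0.    ]
 [ 0.0001 -0.     -1.    ]]
```

View pics/topc.png

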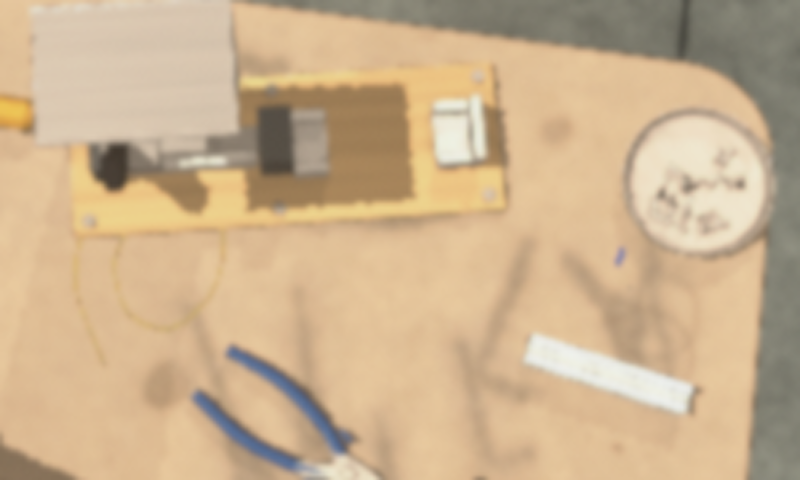

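```bash
cat >> h.py <<'E'
import json
def down(yaw):  # tool z down, tool y at world angle yaw (deg)
    y=np.array([np.cos(np.radians(yaw)),np.sin(np.radians(yaw)),0]);z=np.array([0,0,-1.]);return np.c_[np.cross(y,z),y,z]
def tilt(yaw,a):  # tool z leans a deg from down toward dir yaw; tool y at yaw-90
    u=np.array([np.cos(np.radians(yaw)),np.sin(np.radians(yaw)),0]);a=np.radians(a)
    z=np.sin(a)*u-np.array([0,0,np.cos(a)]);y=np.array([u[1],-u[0],0]);return np.c_[np.cross(y,z),y,z]
def cur():
    s=arm.state();return np.array(s["eef_pos"]),Ro.from_rotvec(s["orientation"]).as_matrix()
def plan(wps,step=.055,ang=9.5):
    p,R=cur()
    for q,Q,h in wps:
        q=np.array(q);d=np.linalg.norm(q-p);w=(Ro.from_matrix(R).inv()*Ro.from_matrix(Q)).as_rotvec()
        n=max(1,int(np.ceil(max(d/step,np.degrees(np.linalg.norm(w))/ang)))) 
        dr=np.degrees(w)/n;P0,R0=p,R
        for i in range(n):
            Ri=R0@Ro.from_rotvec(w*i/n).as_matrix();dp=Ri.T@(q-P0)/n*100
            print(json.dumps({"delta_rot":[round(float(x),1)+0 for x in dr],"dp":[round(float(x),2)+0 for x in dp],"hand":h}))
        print("--");p,R=q,Q
E
python3 - <<'E'
from h import *
plan([((.25,.53,.34),down(65),6),((.45,.2,.36),down(24),6),((.5,0,.36),down(0),6),((.43,-.25,.25),down(-10.4),6),((.402,-.281,.10),down(-10.4),6)])
E
```

```text
{"delta_rot": [0.0, 0.0, 1.4], "dp": [-1.5, -1.36, -3.06], "hand": 6}
{"delta_rot": [0.0, 0.0, 1.4], "dp": [-1.54, -1.32, -3.06], "hand": 6}
{"delta_rot": [0.0, 0.0, 1.4], "dp": [-1.57, -1.28, -3.06], "hand": 6}
--
{"delta_rot": [0.0, 0.0, 5.1], "dp": [-4.01, -2.68, -0.25], "hand": 6}
{"delta_rot": [0.0, 0.0, 5.1], "dp": [-4.23, -2.31, -0.25], "hand": 6}
{"delta_rot": [0.0, 0.0, 5.1], "dp": [-4.42, -1.93, -0.25], "hand": 6}
{"delta_rot": [0.0, 0.0, 5.1], "dp": [-4.58, -1.52, -0.25], "hand": 6}
{"delta_rot": [0.0, 0.0, 5.1], "dp": [-4.69, -1.11, -0.25], "hand": 6}
{"delta_rot": [0.0, 0.0, 5.1], "dp": [-4.77, -0.68, -0.25], "hand": 6}
{"delta_rot": [0.0, 0.0, 5.1], "dp": [-4.82, -0.26, -0.25], "hand": 6}
{"delta_rot": [0.0, 0.0, 5.1], "dp": [-4.82, 0.18, -0.25], "hand": 6}
--
{"delta_rot": [0.0, 0.0, 6.0], "dp": [-5.08, -0.89, 0.0], "hand": 6}
{"delta_rot": [0.0, 0.0, 6.0], "dp": [-5.14, -0.36, 0.0], "hand": 6}
{"delta_rot": [0.0, 0.0, 6.0], "dp": [-5.15, 0.18, 0.0], "hand": 6}
{"delta_rot": [0.0, 0.0, 6.0], "dp": [-5.1, 0.72, 0.0], "hand": 6}
--
{"delta_rot": [0.0, 0.0, 1.7], "dp": [-4.17, -1.17, 1.83], "hand": 6}
{"delta_rot": [0.0, 0.0, 1.7], "dp": [-4.2, -1.04, 1.83], "hand": 6}
{"delta_rot": [0.0, 0.0, 1.7], "dp": [-4.23, -0.91, 1.83], "hand": 6}
{"delta_rot": [0.0, 0.0, 1.7], "dp": [-4.26, -0.78, 1.83], "hand": 6}
{"delta_rot": [0.0, 0.0, 1.7], "dp": [-4.28, -0.66, 1.83], "hand": 6}
{"delta_rot": [0.0, 0.0, 1.7], "dp": [-4.29, -0.53, 1.83], "hand": 6}
--
{"delta_rot": [0.0, 0.0, 0.0], "dp": [-1.18, -0.73, 5.0], "hand": 6}
{"delta_rot": [0.0, 0.0, 0.0], "dp": [-1.18, -0.73, 5.0], "hand": 6}
{"delta_rot": [0.0, 0.0, 0.0], "dp": [-1.18, -0.73, 5.0], "hand": 6}
--
```

>>> {"op": "play_rows", "data": {"targets": [{"delta_rot":[0,0,1.4],"dp":[-1.5,-1.4,-3.1],"hand":6},{"delta_rot":[0,0,1.4],"dp":[-1.5,-1.3,-3.1],"hand":6},{"delta_rot":[0,0,1.4],"dp":[-1.6,-1.3,-3.1],"hand":6},{"delta_rot":[0,0,5.1],"dp":[-4.0,-2.7,-0.2],"hand":6},{"delta_rot":[0,0,5.1],"dp":[-4.2,-2.3,-0.2],"hand":6},{"delta_rot":[0,0,5.1],"dp":[-4.4,-1.9,-0.2],"hand":6},{"delta_rot":[0,0,5.1],"dp":[-4.6,-1.5,-0.2],"hand":6},{"delta_rot":[0,0,5.1],"dp":[-4.7,-1.1,-0.2],"hand":6},{"delta_rot":[0,0,5.1],"dp":[-4.8,-0.7,-0.2],"hand":6},{"delta_rot":[0,0,5.1],"dp":[-4.8,-0.3,-0.2],"hand":6},{"delta_rot":[0,0,5.1],"dp":[-4.8,0.2,-0.2],"hand":6},{"delta_rot":[0,0,6],"dp":[-5.1,-0.9,0],"hand":6},{"delta_rot":[0,0,6],"dp":[-5.1,-0.4,0],"hand":6},{"delta_rot":[0,0,6],"dp":[-5.1,0.2,0],"hand":6},{"delta_rot":[0,0,6],"dp":[-5.1,0.7,0],"hand":6}]}}

```text
clock: 2.78
eef_pos: [0.4998, -0.0007, 0.3576]
orientation: [2.222, 2.221, 0.001]
ft_force: [1.0, 0.5, -0.5]
width: 0.702
gripper_force: 0.0
```

```bash
python3 - <<'E'
from h import *
print(cur(),arm.state()["clock"])
plan([((.43,-.25,.25),down(-10.4),6),((.402,-.281,.09),down(-10.4),6)])
E
```

```text
(array([ 0.49978367, -0.00067518,  0.35757927]), array([[ 3.64360903e-04,  9.99999697e-01,  6.88102078e-04],
       [ 9.99999811e-01, -3.64701758e-04,  4.95293641e-04],
       [ 4.95544443e-04,  6.87921482e-04, -9.99999641e-01]])) 2.775
{"delta_rot": [0.0, 0.0, 1.7], "dp": [-4.16, -1.16, 1.79], "hand": 6}
{"delta_rot": [0.0, 0.0, 1.7], "dp": [-4.19, -1.04, 1.79], "hand": 6}
{"delta_rot": [0.0, 0.0, 1.7], "dp": [-4.22, -0.91, 1.79], "hand": 6}
{"delta_rot": [0.0, 0.0, 1.7], "dp": [-4.24, -0.78, 1.79], "hand": 6}
{"delta_rot": [0.0, 0.0, 1.7], "dp": [-4.27, -0.65, 1.79], "hand": 6}
{"delta_rot": [0.0, 0.0, 1.7], "dp": [-4.28, -0.52, 1.79], "hand": 6}
--
{"delta_rot": [0.0, 0.0, 0.0], "dp": [-0.89, -0.55, 4.0], "hand": 6}
{"delta_rot": [0.0, 0.0, 0.0], "dp": [-0.89, -0.55, 4.0], "hand": 6}
{"delta_rot": [0.0, 0.0, 0.0], "dp": [-0.89, -0.55, 4.0], "hand": 6}
{"delta_rot": [0.0, 0.0, 0.0], "dp": [-0.89, -0.55, 4.0], "hand": 6}
--
```

Tracks exactly. Continue down over the rail.

>>> {"op": "play_rows", "data": {"targets": [{"delta_rot":[0,0,1.7],"dp":[-4.2,-1.2,1.8],"hand":6},{"delta_rot":[0,0,1.7],"dp":[-4.2,-1.0,1.8],"hand":6},{"delta_rot":[0,0,1.7],"dp":[-4.2,-0.9,1.8],"hand":6},{"delta_rot":[0,0,1.7],"dp":[-4.2,-0.8,1.8],"hand":6},{"delta_rot":[0,0,1.7],"dp":[-4.3,-0.6,1.8],"hand":6},{"delta_rot":[0,0,1.7],"dp":[-4.3,-0.5,1.8],"hand":6},{"delta_rot":[0,0,0],"dp":[-0.9,-0.6,4],"hand":6},{"delta_rot":[0,0,0],"dp":[-0.9,-0.6,4],"hand":6},{"delta_rot":[0,0,0],"dp":[-0.9,-0.5,4],"hand":6},{"delta_rot":[0,0,0],"dp":[-0.9,-0.5,4],"hand":6},{"delta_rot":[0,0,0],"dp":[0,0,0],"hand":6}]}}

```text
clock: 4.15
eef_pos: [0.4013, -0.2804, 0.0873]
orientation: [-2.406, -2.013, 0.005]
ft_force: [-0.3, -0.6, -0.1]
width: 0.699
gripper_force: 0.0
```

```bash
python3 - <<'E'
from h import *
print(cur(),arm.state()["clock"])
a=snap("side","s1")[290:420,190:370]; b=snap("top","t1")[240:370,340:520]
cv2.imwrite("pics/c1.png",np.hstack([cv2.resize(x,(400,290),interpolation=2) for x in(a,b)])[:,:,::-1])
plan([((.402,-.281,.020),down(-10.4),6)],step=.03)
E
```

```text
(array([ 0.40130083, -0.28041327,  0.08732939]), array([[ 1.76060344e-01,  9.84365077e-01, -5.30564149e-03],
       [ 9.84379209e-01, -1.76054619e-01,  1.53117149e-03],
       [ 5.73149046e-04, -5.49234175e-03, -9.99984753e-01]])) 4.15
{"delta_rot": [0.0, 0.0, 0.1], "dp": [-0.01, -0.07, 2.34], "hand": 6}
{"delta_rot": [0.0, 0.0, 0.1], "dp": [-0.01, -0.07, 2.34], "hand": 6}
{"delta_rot": [0.0, 0.0, 0.1], "dp": [-0.01, -0.07, 2.34], "hand": 6}
--
```

View pics/c1.png

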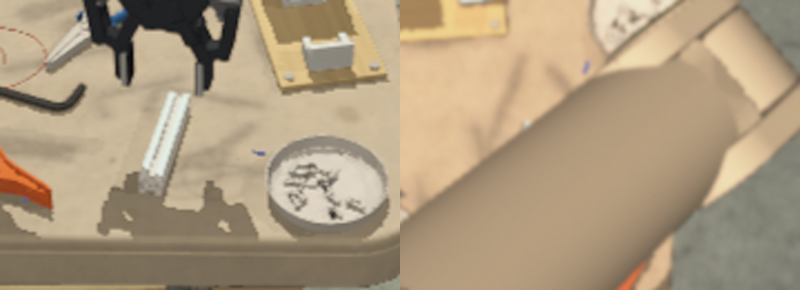

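The side crop shows the open fingers at (125,60) and (205,70), straddling the rail at (165,140). I'll descend and grip.

>>> {"op": "play_rows", "data": {"targets": [{"delta_rot":[0,0,0],"dp":[0,0,2.3],"hand":6},{"delta_rot":[0,0,0],"dp":[0,0,2.3],"hand":6},{"delta_rot":[0,0,0],"dp":[0,0,2.1],"hand":6},{"delta_rot":[0,0,0],"dp":[0,0,0],"hand":1.5},{"delta_rot":[0,0,0],"dp":[0,0,0],"hand":1.5},{"delta_rot":[0,0,0],"dp":[0,0,0],"hand":1.5},{"delta_rot":[0,0,0],"dp":[0,0,0],"hand":1.5},{"delta_rot":[0,0,0],"dp":[0,0,0],"hand":1.5}], "newtons": 40}}

```text
clock: 5.25
eef_pos: [0.4051, -0.2814, 0.0242]
orientation: [2.405, 2.017, 0.003]
ft_force: [-0.8, 1.4, 7.3]
width: 0.221
gripper_force: 40.1
```

```bash
python3 - <<'E'
from h import *
p,R=cur(); print(p)
plan([(p+[0,0,.08],R,1.5),((.5454,-.1051,.11),down(11.4),1.5)])
E
```

```text
[ 0.40508119 -0.28143703  0.02416607]
{"delta_rot": [0.0, 0.0, 0.0], "dp": [0.0, 0.01, -4.0], "hand": 1.5}
{"delta_rot": [0.0, 0.0, 0.0], "dp": [0.0, 0.01, -4.0], "hand": 1.5}
--
{"delta_rot": [0.0, 0.0, -4.3], "dp": [3.96, 2.15, -0.11], "hand": 1.5}
{"delta_rot": [0.0, 0.0, -4.3], "dp": [3.79, 2.44, -0.11], "hand": 1.5}
{"delta_rot": [0.0, 0.0, -4.3], "dp": [3.6, 2.72, -0.11], "hand": 1.5}
{"delta_rot": [0.0, 0.0, -4.3], "dp": [3.38, 2.98, -0.11], "hand": 1.5}
{"delta_rot": [0.0, 0.0, -4.3], "dp": [3.15, 3.22, -0.12], "hand": 1.5}
--
```

>>> {"op": "play_rows", "data": {"targets": [{"delta_rot":[0,0,0],"dp":[0,0,-2],"hand":1.5},{"delta_rot":[0,0,0],"dp":[0,0,-3],"hand":1.5},{"delta_rot":[0,0,0],"dp":[0,0,-3.4],"hand":1.5},{"delta_rot":[0,0,-2.1],"dp":[2,1,0],"hand":1.5},{"delta_rot":[0,0,-4.3],"dp":[3.9,2.3,-0.1],"hand":1.5},{"delta_rot":[0,0,-4.3],"dp":[3.7,2.6,-0.1],"hand":1.5},{"delta_rot":[0,0,-4.3],"dp":[3.5,2.8,0],"hand":1.5},{"delta_rot":[0,0,-4.3],"dp":[3.3,3.1,0],"hand":1.5},{"delta_rot":[0,0,-2.2],"dp":[1.6,1.6,0],"hand":1.5},{"delta_rot":[0,0,0],"dp":[0,0,0],"hand":1.5},{"delta_rot":[0,0,0],"dp":[0,0,0],"hand":1.5}]}}

```text
clock: 6.62
eef_pos: [0.5414, -0.1044, 0.1081]
orientation: [-1.991, -2.43, 0.002]
ft_force: [1.0, -1.2, -0.6]
width: 0.219
gripper_force: 39.3
```

```bash
python3 - <<'E'
from h import *
np.set_printoptions(precision=4,suppress=True)
p,R=cur(); s=arm.state(); print(p,R[:,1],s["clock"],s["ft_force"],s["width"])
a=snap("side","s2"); b=snap("top","t2")
# predicted rail centre and dock features
print("pred rail centre px",proj("side",p-[0,0,.0142]),proj("top",p-[0,0,.0142]))
for n in("side","top"):
    for q in arm.tip_of(n,"rail_center")[:2]: print(n,q, onz(n,q["uv"],p[2]-.0142))
    for q in arm.tip_of(n,"bed")[:1]: print(n,q, onz(n,q["uv"],.016))
    for q in arm.masks_of(n,"rail_center")[:1]: print(q["score"],q["rect"])
A=cv2.resize(a[220:340,260:400],(700,600),interpolation=2)
cv2.imwrite("pics/c2.png",A[:,:,::-1])
E
```

```text
[ 0.5414 -0.1044  0.1081] [ 0.9805  0.1964 -0.001 ] 6.625 [ 0.9676 -1.2237 -0.5764] 0.21893792771269557
pred rail centre px [330.4309 271.8695] [351.1497 226.2839]
side {'uv': [330.4, 275.1], 'score': 0.57} [ 0.5408 -0.1172  0.0939]
side {'uv': [331.2, 297.9], 'score': 0.92} [ 0.5467 -0.0975  0.016 ]
0.64 [326.8, 260.1, 18.7, 31.4]
top {'uv': [344.4, 234.4], 'score': 0.98} [ 0.5407 -0.0939  0.016 ]
0.47 [367.6, 218.6, 9.2, 13.2]
```

View pics/c2.png

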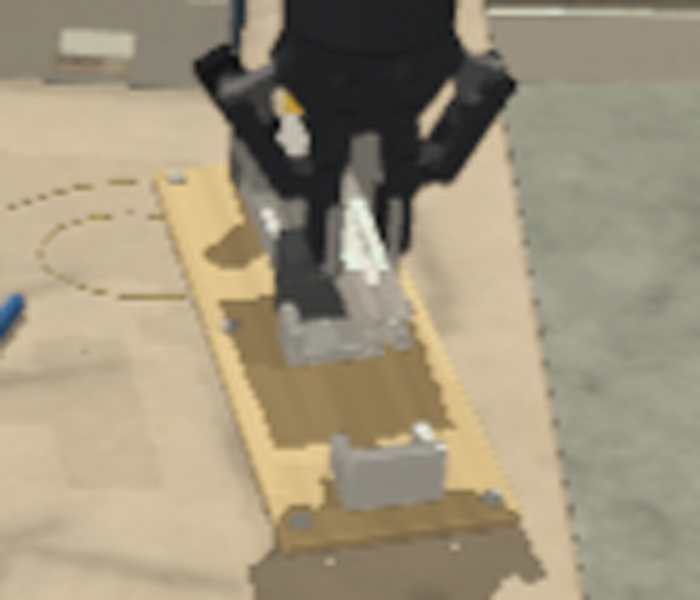

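The side crop shows the rail held between the fingers, bright top at (365,235), pointing toward the camera. The end plate is at (390,470), and the base corners are near (278,528), (520,512) and (158,178). I'll check the dock fit and rail end with an overlay.

```bash
cat >> h.py <<'E'
def W(P,X):
    c,s=np.cos(P[2]),np.sin(P[2]);X=np.array(X)/1000.;return np.array([P[0]+c*X[0]-s*X[1],P[1]+s*X[0]+c*X[1],X[2]])
E
python3 - <<'E'
from h import *
np.set_printoptions(precision=4,suppress=True)
from scipy.optimize import least_squares
obs=[("top",(388.4,255),(-55,-150,8)),("top",(384.4,210.3),(55,-150,8)),("top",(254.4,262.8),(-55,160,8)),
("side",(315.6,325.6),(-55,-150,8)),("side",(364,322.5),(55,-150,8)),("side",(291.6,255),(-55,160,8))]
r=least_squares(lambda P:np.concatenate([proj(n,W(P,X))-u for n,u,X in obs]),[.533,-.043,.2]);D=r.x
print("dock",D,np.degrees(D[2]),r.fun.reshape(-1,2).round(1),"bed",W(D,(0,-63.5,16)))
p=np.array([.5414,-.1044,.1081]);c=p-[0,0,.0142];Y=np.array([-.1964,.9805,0]);X=np.array([.9805,.1964,0]);Zv=np.array([0,0,1])
im=cv2.imread("pics/s2.png");S=6;x0,y0=275,235
A=cv2.resize(im[235:335,275:385],(660,600),interpolation=2)
def pl(pts,col):
    q=np.array([(proj("side",a)-[x0-.0,y0-.0]+.5)*S for a in pts]).astype(np.int32);cv2.polylines(A,[q],True,col,1)
for e in(-1,1): pl([c+Y*.0575*e+X*.01*a+Zv*.01*b for a,b in((-1,-1),(1,-1),(1,1),(-1,1))],(0,0,255))
pl([W(D,v) for v in((-55,-150,8),(55,-150,8),(55,160,8),(-55,160,8))],(0,255,0))
pl([W(D,v) for v in((-23,-127,28),(23,-127,28),(23,-102,28),(-23,-102,28))],(255,0,0))
pl([W(D,v) for v in((-20,0,8),(20,0,8),(20,0,55),(-20,0,55))],(255,0,255))
cv2.imwrite("pics/c3.png",A)
E
```

```text
dock [ 0.533  -0.0417  0.1967] 11.272186278764407 [[-0.1  0.3]
 [-0.1 -1.3]
 [-1.8 -0.4]
 [-0.2  3.3]
 [-0.1  0.7]
 [-0.8 -1.1]] bed [ 0.5454 -0.104   0.016 ]
```

View pics/c3.png

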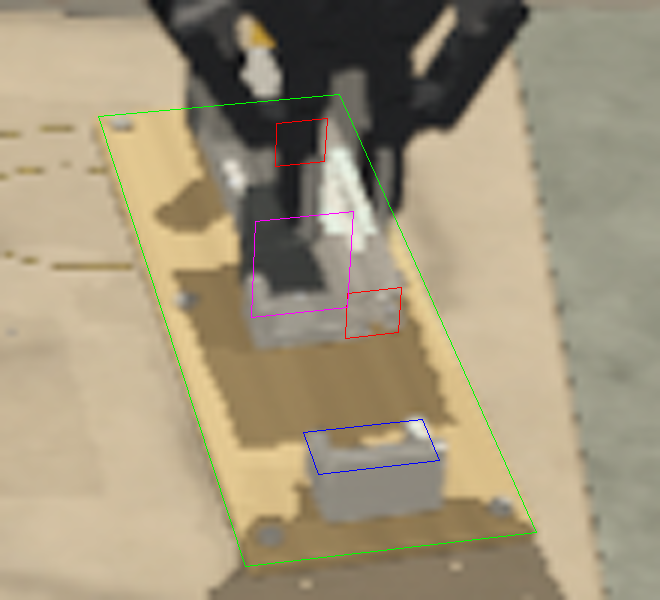

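```bash
python3 - <<'E'
from h import *
p,R=cur();c=p-[0,0,.0142];Y=np.array([-.1964,.9805,0]);X=np.array([.9805,.1964,0])
for a in(-1,1):
  for b in (-1,1): print(proj("top",c-Y*.0575+X*.01*a+[0,0,.01*b]).round(1))
print(p); plan([((.5454,-.104,.108),down(11.3),1.5),((.5454,-.104,.050),down(11.3),1.5),((.5454,-.104,.039),down(11.3),1.5)],step=.03)
E
```

```text
[377.4 230.1]
[378.5 227.8]
[376.7 221.1]
[377.8 218.7]
[ 0.54209046 -0.10333618  0.10834615]
{"delta_rot": [0.0, 0.0, 0.1], "dp": [-0.13, 0.31, 0.03], "hand": 1.5}
--
{"delta_rot": [0.0, 0.0, 0.0], "dp": [0.0, 0.0, 2.9], "hand": 1.5}
{"delta_rot": [0.0, 0.0, 0.0], "dp": [0.0, 0.0, 2.9], "hand": 1.5}
--
{"delta_rot": [0.0, 0.0, 0.0], "dp": [0.0, 0.0, 1.1], "hand": 1.5}
--
```

The rail's near end in the top view (376.8) matches the prediction (377 to 378). Lowering.

>>> {"op": "play_rows", "data": {"targets": [{"delta_rot":[0,0,0],"dp":[-0.1,0.3,0],"hand":1.5},{"delta_rot":[0,0,0],"dp":[0,0,2.0],"hand":1.5},{"delta_rot":[0,0,0],"dp":[0,0,2.5],"hand":1.5},{"delta_rot":[0,0,0],"dp":[0,0,1.3],"hand":1.5},{"delta_rot":[0,0,0],"dp":[0,0,0.5],"hand":1.5},{"delta_rot":[0,0,0],"dp":[0,0,0.5],"hand":1.5},{"delta_rot":[0,0,0],"dp":[0,0,0],"hand":1.5}]}}

```text
clock: 7.9
eef_pos: [0.5458, -0.1035, 0.0407]
orientation: [1.988, 2.432, 0.001]
ft_force: [-0.5, 0.1, 0.5]
width: 0.222
gripper_force: 39.3
```

>>> {"op": "play_rows", "data": {"targets": [{"delta_rot":[0,0,0],"dp":[0,0,0.2],"hand":1.5},{"delta_rot":[0,0,0],"dp":[0,0,0.2],"hand":1.5},{"delta_rot":[0,0,0],"dp":[0,0,0],"hand":1.5}]}}

```text
clock: 8.28
eef_pos: [0.546, -0.1035, 0.04]
orientation: [1.989, 2.432, 0.005]
ft_force: [-15.7, 4.1, 37.8]
width: 0.227
gripper_force: 44.0
```

Contact came at exactly the expected seating height (TCP 0.040). Release and rise.

>>> {"op": "play_rows", "data": {"targets": [{"delta_rot":[0,0,0],"dp":[0,0,-0.2],"hand":1.7},{"delta_rot":[0,0,0],"dp":[0,0,0],"hand":4},{"delta_rot":[0,0,0],"dp":[0,0,0],"hand":4},{"delta_rot":[0,0,0],"dp":[0,0,0],"hand":4},{"delta_rot":[0,0,0],"dp":[0,0,-2],"hand":4},{"delta_rot":[0,0,0],"dp":[0,0,-4],"hand":4},{"delta_rot":[0,0,0],"dp":[-1,-3,-5],"hand":4},{"delta_rot":[0,0,0],"dp":[-1,-5,-4],"hand":4},{"delta_rot":[0,0,0],"dp":[-1,-5.5,-2],"hand":4},{"delta_rot":[0,0,0],"dp":[0,0,0],"hand":4}]}}

```text
clock: 9.52
eef_pos: [0.4186, -0.1613, 0.2088]
orientation: [1.994, 2.426, 0.008]
ft_force: [0.9, 0.6, 0.2]
width: 0.469
gripper_force: 0.0
```

```bash
python3 - <<'E'
from h import *
np.set_printoptions(precision=4,suppress=True)
s=arm.state();p,R=cur();print(p,R[:,1],s["clock"],s["ft_force"])
a=snap("side","s3");b=snap("top","t3")
D=[.533,-.0417,.1967]
for n in("side","top"):
    for l,z in(("rail_center",.026),("lock_grip",.086),("hood_edge",.211)):
        for q in arm.tip_of(n,l)[:2]: print(n,l,q["score"],q["uv"],onz(n,q["uv"],z))
print(W(D,(0,-63.5,26)),W(D,(-26,122,86)),W(D,(-38,95,211)))
A=cv2.resize(a[180:330,270:390],(480,600),interpolation=2);S=4
def pl(pts,col):
    q=np.array([(proj("side",v)-[270,180]+.5)*S for v in pts]).astype(np.int32);cv2.polylines(A,[q],True,col,1)
c=np.array(W(D,(0,-63.5,0)))
pl([W(D,v) for v in((-10,-121,36),(10,-121,36),(10,-6,36),(-10,-6,36))],(255,0,0))
g=(-26,122,86);u=np.array([-.5,0,.866])
pl([W(D,np.array(g)+u*k+[0,j,0]) for k,j in((14,-7),(14,7),(-20,7),(-20,-7))],(0,0,255))
pl([W(D,v) for v in((-38,35,211),(-38,155,211),(44,155,211),(44,35,211))],(0,255,0))
cv2.imwrite("pics/c4.png",A[:,:,::-1])
E
```

```text
[ 0.4186 -0.1613  0.2088] [0.9811 0.1936 0.005 ] 9.525 [0.8646 0.5831 0.1778]
side rail_center 0.58 [331.3, 296.0] [ 0.5462 -0.1035  0.026 ]
side lock_grip 0.9 [304.2, 231.6] [0.482 0.089 0.086]
side lock_grip 0.31 [337.9, 375.5] [ 0.5425 -0.4167  0.086 ]
side hood_edge 0.59 [301.8, 195.9] [0.4744 0.0412 0.211 ]
top rail_center 0.78 [350.0, 229.4] [ 0.5516 -0.1048  0.026 ]
top lock_grip 0.74 [268.1, 242.2] [0.4834 0.0665 0.086 ]
top hood_edge 0.75 [271.9, 234.2] [0.474  0.0451 0.211 ]
top hood_edge 0.23 [267.7, 245.4] [0.4515 0.0493 0.211 ]
[ 0.5454 -0.104   0.026 ] [0.4837 0.0729 0.086 ] [0.4772 0.044  0.211 ]
```

View pics/c4.png

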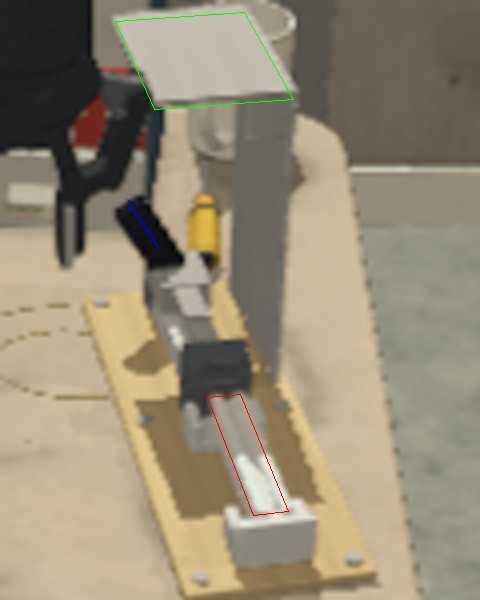

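The overlay matches: the rail lies on the saddles inside the red outline, the tab is at (145,230) with the predicted line on it, and the roof outline fits. Next the tilted approach to the tab.

```bash
python3 - <<'E'
from h import *
np.set_printoptions(precision=3,suppress=True)
print(arm.state()["joint_pos"])
R=tilt(11.3,35);g=np.array([.4837,.0729,.086])+.002*R[:,2];print(R,g-.11*R[:,2])
p,_=cur()
plan([((.43,-.10,.23),R,5),(g-.11*R[:,2],R,5)])
E
```

```text
[-0.456  0.013  0.761  1.913 -0.008  1.221  0.508]
[[ 0.803  0.196  0.562]
 [ 0.161 -0.981  0.112]
 [ 0.574  0.    -0.819]] [0.423 0.061 0.174]
{"delta_rot": [-2.5, 2.5, 7.9], "dp": [0.5, 0.19, -0.22], "hand": 5}
{"delta_rot": [-2.5, 2.5, 7.9], "dp": [0.53, 0.12, -0.19], "hand": 5}
{"delta_rot": [-2.5, 2.5, 7.9], "dp": [0.55, 0.05, -0.16], "hand": 5}
{"delta_rot": [-2.5, 2.5, 7.9], "dp": [0.56, -0.02, -0.13], "hand": 5}
{"delta_rot": [-2.5, 2.5, 7.9], "dp": [0.56, -0.09, -0.11], "hand": 5}
{"delta_rot": [-2.5, 2.5, 7.9], "dp": [0.55, -0.16, -0.09], "hand": 5}
{"delta_rot": [-2.5, 2.5, 7.9], "dp": [0.53, -0.23, -0.08], "hand": 5}
{"delta_rot": [-2.5, 2.5, 7.9], "dp": [0.49, -0.3, -0.07], "hand": 5}
{"delta_rot": [-2.5, 2.5, 7.9], "dp": [0.45, -0.36, -0.06], "hand": 5}
{"delta_rot": [-2.5, 2.5, 7.9], "dp": [0.4, -0.42, -0.06], "hand": 5}
{"delta_rot": [-2.5, 2.5, 7.9], "dp": [0.34, -0.47, -0.06], "hand": 5}
--
{"delta_rot": [0.0, 0.0, 0.0], "dp": [-0.29, -3.98, 1.49], "hand": 5}
{"delta_rot": [0.0, 0.0, 0.0], "dp": [-0.29, -3.98, 1.49], "hand": 5}
{"delta_rot": [0.0, 0.0, 0.0], "dp": [-0.29, -3.98, 1.49], "hand": 5}
{"delta_rot": [0.0, 0.0, 0.0], "dp": [-0.29, -3.98, 1.49], "hand": 5}
--
```

>>> {"op": "play_rows", "data": {"targets": [{"delta_rot":[-2.5,2.5,7.9],"dp":[0.5,0.2,-0.2],"hand":5},{"delta_rot":[-2.5,2.5,7.9],"dp":[0.5,0.1,-0.2],"hand":5},{"delta_rot":[-2.5,2.5,7.9],"dp":[0.5,0,-0.2],"hand":5},{"delta_rot":[-2.5,2.5,7.9],"dp":[0.6,0,-0.1],"hand":5},{"delta_rot":[-2.5,2.5,7.9],"dp":[0.6,-0.1,-0.1],"hand":5},{"delta_rot":[-2.5,2.5,7.9],"dp":[0.5,-0.2,-0.1],"hand":5},{"delta_rot":[-2.5,2.5,7.9],"dp":[0.5,-0.2,-0.1],"hand":5},{"delta_rot":[-2.5,2.5,7.9],"dp":[0.5,-0.3,-0.1],"hand":5},{"delta_rot":[-2.5,2.5,7.9],"dp":[0.4,-0.4,-0.1],"hand":5},{"delta_rot":[-2.5,2.5,7.9],"dp":[0.4,-0.4,-0.1],"hand":5},{"delta_rot":[-2.5,2.5,7.9],"dp":[0.3,-0.5,0],"hand":5},{"delta_rot":[0,0,0],"dp":[0,0,0],"hand":5}]}}

```text
clock: 11.42
eef_pos: [0.4303, -0.1144, 0.2289]
orientation: [-2.9, -0.672, -0.817]
ft_force: [-0.6, -1.0, 0.0]
width: 0.584
gripper_force: 0.0
```

```bash
python3 - <<'E'
from h import *
np.set_printoptions(precision=3,suppress=True)
s=arm.state();print(s["joint_pos"],s["clock"],cur())
R=tilt(11.3,35);g=np.array([.4837,.0729,.086])+.002*R[:,2]
plan([(g-.11*R[:,2],R,5)],step=.04)
E
```

```text
[ 0.6   -0.252 -0.106  2.2   -0.545  0.881 -0.337] 11.425 (array([ 0.43 , -0.114,  0.229]), array([[ 0.765,  0.423,  0.485],
       [ 0.394, -0.904,  0.166],
       [ 0.509,  0.064, -0.858]]))
{"delta_rot": [-0.9, 0.8, 2.7], "dp": [0.71, -3.3, 1.44], "hand": 5}
{"delta_rot": [-0.9, 0.8, 2.7], "dp": [0.54, -3.35, 1.4], "hand": 5}
{"delta_rot": [-0.9, 0.8, 2.7], "dp": [0.36, -3.39, 1.36], "hand": 5}
{"delta_rot": [-0.9, 0.8, 2.7], "dp": [0.18, -3.42, 1.31], "hand": 5}
{"delta_rot": [-0.9, 0.8, 2.7], "dp": [0.0, -3.45, 1.26], "hand": 5}
--
```

```bash
cat > kin.py <<'E'
from h import *
import itertools
from scipy.optimize import least_squares
S=[([-1.2699,.3834,.0164,1.3701,-.0063,1.3882,-.0465],(.2223,.5841,.2483),Ro.from_rotvec([-.5682,-3.0897,0]).as_matrix()),
([-.456,.013,.761,1.913,-.008,1.221,.508],(.4186,-.1613,.2088),Ro.from_rotvec([1.994,2.426,.008]).as_matrix())]
s=arm.state();S.append((list(s["joint_pos"]),tuple(s["eef_pos"]),Ro.from_rotvec(s["orientation"]).as_matrix()))
def fk(q,L,sg,off=0.):
    T=np.zeros(3);R=np.eye(3);T[2]=L[0]
    for i,a in enumerate(q):
        R=R@Ro.from_euler("y" if i%2 else "z",a*sg[i]+(off if i==6 else 0)).as_matrix()
        if i==1:T=T+R@[L[4],0,L[1]]
        if i==3:T=T+R@[L[5],0,L[2]]
        if i==5:T=T+R@[L[6],0,0]
    return T+R@[0,0,L[3]],R
def fit():
    best=None
    for a,b,c,d in itertools.product((-1,1),repeat=4):
      for off in (0,np.pi/2,-np.pi/2,np.pi):
        sg=[a,1,b,1,c,1,d];e=sum(np.abs(fk(q,[0]*7,sg,off)[1]-R).sum() for q,_,R in S)
        if best is None or e<best[0]:best=(e,sg,off)
    sg,off=best[1:]
    r=least_squares(lambda L:np.concatenate([fk(q,L,sg,off)[0]-p for q,p,_ in S]),[.35,.4,.4,.25,0,0,0])
    return best,r
E
python3 - <<'E'
from kin import *
np.set_printoptions(precision=4,suppress=True)
b,r=fit();print(b,r.x,r.fun)
sg,off=b[1:];L=r.x
lo=np.array([-2.95,-.25,-1.52,.18,-1.44,.02,-3.01])+.04;hi=np.array([2.95,2.06,1.56,2.33,4.58,2.06,3.01])-.04
q0=np.array(S[-1][0]).clip(lo+.01,hi-.01)
for a in(30,33,36,40):
  for d in(0,.05,.07,.11):
    R=tilt(11.3,a);g=np.array([.4837,.0729,.086])+(.002-d)*R[:,2];bst=None
    for k in range(4):
      f=lambda q:(lambda T:np.r_[10*(T[0]-g),(Ro.from_matrix(R).inv()*Ro.from_matrix(T[1])).as_rotvec()])(fk(q,L,sg,off))
      z=least_squares(f,(q0+np.random.randn(7)*.2*(k>0)).clip(lo+.01,hi-.01),bounds=(lo,hi))
      if bst is None or z.cost<bst.cost:bst=z
    print(a,d,g,round(bst.cost,5),bst.x)
E
```

```text
(np.float64(0.03295512755402984), [-1, 1, -1, 1, -1, 1, -1], 1.5707963267948966) [ 0.3612  0.4102  0.4508  0.3257 -0.039   0.0963 -0.0818] [-0.0287  0.0099  0.0056 -0.0002  0.0022 -0.0085 -0.0007 -0.0003  0.0029]
30 0 [0.4847 0.0731 0.0843] 0.0 [-0.6095  0.3568  0.3159  2.2314 -0.6403  0.0617 -1.0853]
30 0.05 [0.4602 0.0682 0.1276] 0.00043 [-0.1377  0.1107 -0.0082  2.29   -0.1147  0.2466 -1.4139]
30 0.07 [0.4504 0.0662 0.1449] 0.00164 [-0.1087  0.0125 -0.026   2.29   -0.0961  0.3717 -1.4251]
30 0.11 [0.4307 0.0623 0.1795] 0.00416 [-0.0738 -0.17   -0.0465  2.29   -0.0893  0.5878 -1.4289]
33 0 [0.4848 0.0731 0.0843] 0.0 [-1.1211  0.4476  0.6898  2.2178 -1.3741  0.0859 -0.5846]
33 0.05 [0.4581 0.0678 0.1263] 0.00363 [-0.1355  0.1153 -0.01    2.29   -0.1688  0.2426 -1.3601]
33 0.07 [0.4474 0.0656 0.143 ] 0.00684 [-0.0964  0.0149 -0.0336  2.29   -0.128   0.3744 -1.3904]
33 0.11 [0.426  0.0614 0.1766] 0.01239 [-0.0546 -0.1703 -0.0576  2.29   -0.1124  0.6002 -1.4023]
36 0 [0.4849 0.0731 0.0844] 0.00083 [-1.0417  0.4216  0.6165  2.2126 -1.4     0.06   -0.5263]
36 0.05 [0.456  0.0674 0.1248] 0.00978 [-0.134   0.1215 -0.0119  2.29   -0.2848  0.2361 -1.2451]
36 0.07 [0.4445 0.0651 0.141 ] 0.01551 [-0.0784  0.0185 -0.0448  2.29   -0.1779  0.3764 -1.3357]
36 0.11 [0.4214 0.0605 0.1734] 0.0249 [-0.0291 -0.1692 -0.0722  2.29   -0.1437  0.6116 -1.3656]
40 0 [0.485  0.0732 0.0845] 0.00584 [-0.9597  0.3945  0.5557  2.209  -1.4     0.06   -0.4834]
40 0.05 [0.4534 0.0669 0.1228] 0.00848 [-0.1897  0.1511 -0.0742  2.29   -1.4     0.06   -0.2144]
40 0.07 [0.4408 0.0643 0.1381] 0.0321 [-0.0363  0.0259 -0.0696  2.29   -0.3097  0.3788 -1.1907]
40 0.11 [0.4156 0.0593 0.1687] 0.04803 [ 0.0205 -0.1651 -0.0997  2.29   -0.2072  0.6263 -1.2898]
```

```bash
sed -i 's/R@\[L\[4\],0,L\[1\]\]/R@[L[4],L[7],L[1]]/; s/R@\[L\[5\],0,L\[2\]\]/R@[L[5],L[8],L[2]]/; s/\[.35,.4,.4,.25,0,0,0\]/[.35,.4,.4,.25,0,0,0,0,0]/; s/-p for q,p,_ in S\]),/-p for q,p,_ in S]+[.01*(L[4:])]),/; s/\[0\]\*7,sg/[0]*9,sg/' kin.py
python3 - <<'E'
from kin import *
np.set_printoptions(precision=3,suppress=True,linewidth=150)
b,r=fit();print(r.x,r.fun[:9]);sg,off=b[1:];L=r.x
lo=np.array([-2.95,-.25,-1.52,.18,-1.44,.02,-3.01])+.02;hi=np.array([2.95,2.06,1.56,2.33,4.58,2.06,3.01])-.02
rng=np.random.default_rng(0);q0=np.array(S[-1][0])
for a in(28,32,36):
  for d in(0,.05,.09):
    R=tilt(11.3,a);g=np.array([.4837,.0729,.086])+(.002-d)*R[:,2];sol=[]
    for k in range(14):
      q=q0.copy() if k==0 else rng.uniform([-1.5,0,-1.4,1.8,-1.4,.1,-3],[1.5,.8,1.4,2.3,4.4,1,3])
      f=lambda q:(lambda T:np.r_[10*(T[0]-g),(Ro.from_matrix(R).inv()*Ro.from_matrix(T[1])).as_rotvec()])(fk(q,L,sg,off))
      z=least_squares(f,q.clip(lo+.01,hi-.01),bounds=(lo,hi),max_nfev=60);sol.append((z.cost,k,z.x))
    sol.sort(key=lambda v:v[0]);print(a,d)
    for c,k,x in sol[:4]:print("   ",round(c,5),k,x)
E
```

```text
[ 0.121  0.485  0.434  0.335 -0.001 -0.093  0.    -0.007 -0.026] [ 0.  0.  0. -0.  0. -0. -0. -0.  0.]
28 0
    0.00582 12 [ 1.341 -0.222 -1.38   2.31  -0.537  0.545 -1.031]
    0.00582 7 [ 1.341 -0.222 -1.38   2.31  -0.537  0.545 -1.031]
    0.00582 0 [ 1.341 -0.222 -1.38   2.31  -0.537  0.545 -1.031]
    0.00582 5 [ 1.341 -0.222 -1.38   2.31  -0.537  0.545 -1.031]
28 0.05
    0.00318 0 [ 0.785 -0.23  -0.846  2.31  -0.396  0.605 -1.172]
    0.00318 13 [ 0.785 -0.23  -0.846  2.31  -0.396  0.605 -1.172]
    0.00318 8 [ 0.785 -0.23  -0.846  2.31  -0.396  0.605 -1.172]
    0.00318 7 [ 0.785 -0.23  -0.846  2.31  -0.396  0.605 -1.172]
28 0.09
    0.00315 12 [-0.052 -0.23  -0.134  2.292 -0.068  0.663 -1.516]
    0.00315 4 [-0.052 -0.23  -0.134  2.292 -0.068  0.663 -1.516]
    0.00315 2 [-0.052 -0.23  -0.134  2.292 -0.068  0.663 -1.516]
    0.00315 6 [-0.052 -0.23  -0.134  2.292 -0.068  0.663 -1.516]
32 0
    0.01515 12 [ 1.344 -0.225 -1.377  2.31  -0.557  0.545 -1.009]
    0.01515 8 [ 1.344 -0.225 -1.377  2.31  -0.557  0.545 -1.009]
    0.01515 10 [ 1.344 -0.224 -1.377  2.31  -0.557  0.544
[... 717 characters left out ...]
  2.31  -0.578  0.545 -0.985]
    0.02887 8 [ 1.346 -0.226 -1.373  2.31  -0.577  0.544 -0.987]
    0.02887 11 [ 1.345 -0.225 -1.373  2.31  -0.574  0.543 -0.99 ]
36 0.05
    0.02702 5 [ 0.792 -0.23  -0.843  2.31  -0.413  0.616 -1.147]
    0.02702 2 [ 0.792 -0.23  -0.843  2.31  -0.413  0.616 -1.147]
    0.02702 12 [ 0.792 -0.23  -0.843  2.31  -0.413  0.616 -1.147]
    0.02702 13 [ 0.792 -0.23  -0.843  2.31  -0.413  0.616 -1.148]
36 0.09
    0.02819 11 [-0.012 -0.23  -0.137  2.31  -0.148  0.656 -1.413]
    0.02819 10 [-0.012 -0.23  -0.137  2.31  -0.148  0.656 -1.413]
    0.02819 8 [-0.012 -0.23  -0.137  2.31  -0.148  0.656 -1.413]
    0.02819 0 [-0.012 -0.23  -0.137  2.31  -0.148  0.656 -1.413]
```

```bash
python3 - <<'E'
from h import *
R=tilt(11.3,30);g=np.array([.4837,.0729,.086])+.002*R[:,2]
json.dump([[list(arm.state()[k]) for k in("joint_pos","eef_pos","orientation")]],open("samp.json","w"))
plan([((.44,-.05,.20),R,5),(g-.06*R[:,2],R,5)],step=.035)
E
```

```text
{"delta_rot": [-1.3, -0.4, 4.6], "dp": [0.6, -1.86, 1.34], "hand": 5}
{"delta_rot": [-1.3, -0.4, 4.6], "dp": [0.46, -1.94, 1.29], "hand": 5}
{"delta_rot": [-1.3, -0.4, 4.6], "dp": [0.31, -1.99, 1.25], "hand": 5}
--
{"delta_rot": [0.0, 0.0, 0.0], "dp": [0.02, -2.8, 1.85], "hand": 5}
{"delta_rot": [0.0, 0.0, 0.0], "dp": [0.02, -2.8, 1.85], "hand": 5}
{"delta_rot": [0.0, 0.0, 0.0], "dp": [0.02, -2.8, 1.85], "hand": 5}
{"delta_rot": [0.0, 0.0, 0.0], "dp": [0.02, -2.8, 1.85], "hand": 5}
--
```

>>> {"op": "play_rows", "data": {"targets": [{"delta_rot":[-1.3,-0.4,4.6],"dp":[0.6,-1.9,1.3],"hand":5},{"delta_rot":[-1.3,-0.4,4.6],"dp":[0.5,-1.9,1.3],"hand":5},{"delta_rot":[-1.3,-0.4,4.6],"dp":[0.3,-2.0,1.3],"hand":5},{"delta_rot":[0,0,0],"dp":[0,0,0],"hand":5},{"delta_rot":[0,0,0],"dp":[0,0,0],"hand":5}]}}

```text
clock: 12.05
eef_pos: [0.4528, -0.0528, 0.1955]
orientation: [-2.966, -0.308, -0.786]
ft_force: [0.2, -0.6, 1.4]
width: 0.587
gripper_force: 0.0
```

```bash
python3 - <<'E'
from h import *
np.set_printoptions(precision=3,suppress=True)
s=arm.state();a=json.load(open("samp.json"));a.append([list(s[k]) for k in("joint_pos","eef_pos","orientation")]);json.dump(a,open("samp.json","w"))
print(s["joint_pos"],s["clock"],cur())
R=tilt(11.3,30);g=np.array([.4837,.0729,.086])+.002*R[:,2]
plan([(g-.06*R[:,2],R,5)],step=.035)
E
```

```text
[ 0.464 -0.252 -0.229  2.268 -0.436  0.688 -0.857] 12.05 (array([ 0.453, -0.053,  0.196]), array([[ 0.85 ,  0.207,  0.484],
       [ 0.177, -0.978,  0.106],
       [ 0.496, -0.004, -0.869]]))
{"delta_rot": [-0.1, 0.1, 0.1], "dp": [-0.15, -2.92, 1.64], "hand": 5}
{"delta_rot": [-0.1, 0.1, 0.1], "dp": [-0.16, -2.92, 1.63], "hand": 5}
{"delta_rot": [-0.1, 0.1, 0.1], "dp": [-0.17, -2.92, 1.62], "hand": 5}
{"delta_rot": [-0.1, 0.1, 0.1], "dp": [-0.17, -2.93, 1.61], "hand": 5}
--
```

```bash
python3 - <<'E'
from h import *
R=tilt(11.3,30);g=np.array([.4837,.0729,.086])+.002*R[:,2];t=g-.06*R[:,2]
y=np.array([-.195,.981,0]);m=t-y*.115;print(t,m)
plan([(m,R,5),(t,R,5)],step=.035)
E
```

```text
[0.45526217 0.06721756 0.13622947] [ 0.47768717 -0.04559744  0.13622947]
{"delta_rot": [-0.3, 0.1, 0.2], "dp": [-0.35, -0.08, 3.22], "hand": 5}
{"delta_rot": [-0.3, 0.1, 0.2], "dp": [-0.36, -0.09, 3.21], "hand": 5}
--
{"delta_rot": [0.0, 0.0, 0.0], "dp": [0.0, -2.88, 0.0], "hand": 5}
{"delta_rot": [0.0, 0.0, 0.0], "dp": [0.0, -2.88, 0.0], "hand": 5}
{"delta_rot": [0.0, 0.0, 0.0], "dp": [0.0, -2.88, 0.0], "hand": 5}
{"delta_rot": [0.0, 0.0, 0.0], "dp": [0.0, -2.88, 0.0], "hand": 5}
--
```

>>> {"op": "play_rows", "data": {"targets": [{"delta_rot":[-0.3,0,0],"dp":[-0.4,0,3.2],"hand":5},{"delta_rot":[-0.3,0,0],"dp":[-0.5,0,3.2],"hand":5},{"delta_rot":[0,0,0],"dp":[0,-0.5,0],"hand":5},{"delta_rot":[0,0,0],"dp":[0,-2.0,0],"hand":5},{"delta_rot":[0,0,0],"dp":[0,-2.0,0],"hand":5},{"delta_rot":[0,0,0],"dp":[0,0,0],"hand":5}]}}

```text
clock: 12.8
eef_pos: [0.4694, -0.014, 0.1387]
orientation: [-2.977, -0.298, -0.798]
ft_force: [-1.1, -1.5, 0.3]
width: 0.582
gripper_force: 0.0
```

```bash
python3 - <<'E'
from h import *
np.set_printoptions(precision=3,suppress=True)
s=arm.state();a=json.load(open("samp.json"));a.append([list(s[k]) for k in("joint_pos","eef_pos","orientation")]);json.dump(a,open("samp.json","w"))
print(s["joint_pos"],s["clock"],cur(),s["ft_force"])
R=tilt(11.3,30);g=np.array([.4837,.0729,.086])+.002*R[:,2]
plan([(g-.06*R[:,2],R,5)],step=.035)
E
```

```text
[ 0.717 -0.161 -0.611  2.325 -0.502  0.49  -0.891] 12.8 (array([ 0.469, -0.014,  0.139]), array([[ 0.849,  0.196,  0.491],
       [ 0.173, -0.98 ,  0.093],
       [ 0.5  ,  0.006, -0.866]])) [-1.103 -1.519  0.309]
{"delta_rot": [0.1, 0.0, 0.1], "dp": [0.03, -2.75, 0.09], "hand": 5}
{"delta_rot": [0.1, 0.0, 0.1], "dp": [0.03, -2.75, 0.1], "hand": 5}
{"delta_rot": [0.1, 0.0, 0.1], "dp": [0.02, -2.75, 0.1], "hand": 5}
--
```

>>> {"op": "play_rows", "data": {"targets": [{"delta_rot":[0,0,0],"dp":[0,-2,0.1],"hand":5},{"delta_rot":[0,0,0],"dp":[0,-2.3,0.1],"hand":5},{"delta_rot":[0,0,0],"dp":[0,-2.3,0.1],"hand":5},{"delta_rot":[0,0,0],"dp":[0,-1.7,0],"hand":5},{"delta_rot":[0,0,0],"dp":[0,0,0],"hand":5}]}}

```text
clock: 13.42
eef_pos: [0.4627, 0.0654, 0.1404]
orientation: [-2.976, -0.302, -0.79]
ft_force: [0.6, -0.1, 0.1]
width: 0.586
gripper_force: 0.0
```

```bash
python3 - <<'E'
from h import *
np.set_printoptions(precision=3,suppress=True)
s=arm.state();a=json.load(open("samp.json"));a.append([list(s[k]) for k in("joint_pos","eef_pos","orientation")]);json.dump(a,open("samp.json","w"))
print(s["joint_pos"],s["clock"],cur(),s["ft_force"])
R=tilt(11.3,30);g=np.array([.4837,.0729,.086])+.002*R[:,2]
plan([(g,R,5)],step=.03)
a=snap("side","s4");b=snap("top","t4")
A=np.hstack([cv2.resize(a[170:290,240:360],(400,400),interpolation=2),cv2.resize(b[180:300,210:330],(400,400),interpolation=2)])
cv2.imwrite("pics/c5.png",A[:,:,::-1])
E
```

```text
[ 0.894 -0.254 -0.969  2.325 -0.544  0.493 -1.062] 13.425 (array([0.463, 0.065, 0.14 ]), array([[ 0.851,  0.2  ,  0.486],
       [ 0.175, -0.98 ,  0.096],
       [ 0.496,  0.004, -0.868]])) [ 0.641 -0.134  0.149]
{"delta_rot": [0.0, 0.1, 0.1], "dp": [-0.26, -0.11, 2.01], "hand": 5}
{"delta_rot": [0.0, 0.1, 0.1], "dp": [-0.26, -0.11, 2.0], "hand": 5}
{"delta_rot": [0.0, 0.1, 0.1], "dp": [-0.26, -0.11, 2.0], "hand": 5}
--
```

View pics/c5.png

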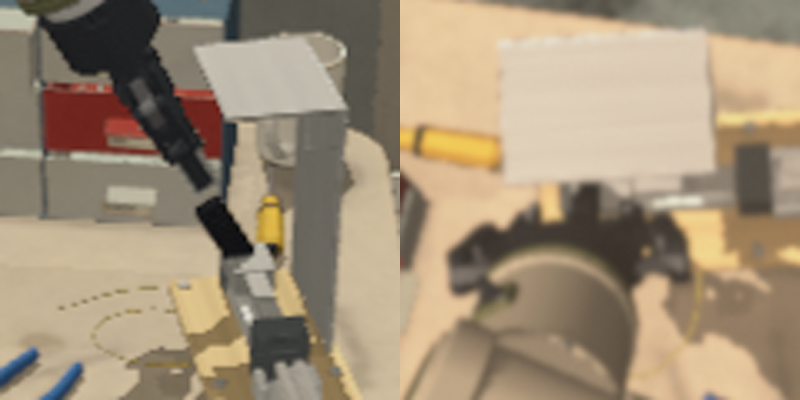

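The side crop shows the fingers in line with the black tab at (222,225), just above it. The top crop shows the gripper clear of the roof edge. Advancing along the tool axis.

>>> {"op": "play_rows", "data": {"targets": [{"delta_rot":[0,0,0],"dp":[-0.2,-0.1,1.0],"hand":5},{"delta_rot":[0,0,0],"dp":[-0.2,-0.1,1.0],"hand":5},{"delta_rot":[0,0,0],"dp":[-0.2,0,1.0],"hand":5},{"delta_rot":[0,0,0],"dp":[0,0,0],"hand":5}]}}

```text
clock: 14.02
eef_pos: [0.4736, 0.0682, 0.1111]
orientation: [-2.978, -0.296, -0.783]
ft_force: [-0.1, -0.4, -0.7]
width: 0.586
gripper_force: 0.0
```

```bash
cat > st.py <<'E'
from h import *
np.set_printoptions(precision=3,suppress=True)
s=arm.state();p,R=cur();D=[.533,-.0417,.1967];c,q=np.cos(D[2]),np.sin(D[2]);v=p-[D[0],D[1],0]
print("joints",s["joint_pos"],"t",s["clock"],"F",s["ft_force"]);print("dock frame",c*v[0]+q*v[1],-q*v[0]+c*v[1],v[2]);print(R)
R=tilt(11.3,30);g=np.array([.4837,.0729,.086])+.002*R[:,2];plan([(g,R,5)],step=.03)
a=json.load(open("samp.json"));a.append([list(s[k]) for k in("joint_pos","eef_pos","orientation")]);json.dump(a,open("samp.json","w"))
E
python3 st.py
```

```text
joints [ 1.18  -0.184 -1.272  2.326 -0.549  0.402 -1.049] t 14.025 F [-0.133 -0.427 -0.699]
dock frame -0.036755101356525946 0.11939267406600494 0.11112242158105326
[[ 0.854  0.197  0.482]
 [ 0.172 -0.98   0.095]
 [ 0.492  0.002 -0.871]]
{"delta_rot": [0.1, 0.6, 0.1], "dp": [-0.29, -0.27, 2.92], "hand": 5}
--
```

>>> {"op": "play_rows", "data": {"targets": [{"delta_rot":[0,0,0],"dp":[-0.2,-0.2,1.0],"hand":5},{"delta_rot":[0,0,0],"dp":[-0.1,-0.1,0.8],"hand":5},{"delta_rot":[0,0,0],"dp":[0,0,0.7],"hand":5},{"delta_rot":[0,0,0],"dp":[0,0,0],"hand":5}]}}

```text
clock: 14.52
eef_pos: [0.48, 0.0724, 0.0909]
orientation: [-2.981, -0.298, -0.775]
ft_force: [-1.2, 0.7, -0.4]
width: 0.585
gripper_force: 0.0
```

```bash
python3 st.py
```

```text
joints [ 1.247  0.021 -1.434  2.326  0.05   0.304 -1.597] t 14.525 F [-1.243  0.669 -0.418]
dock frame -0.029657619634272752 0.12226436684495208 0.09088570536043873
[[ 0.856  0.197  0.478]
 [ 0.174 -0.98   0.094]
 [ 0.487  0.003 -0.873]]
{"delta_rot": [0.1, 0.9, 0.1], "dp": [0.09, 0.02, 0.81], "hand": 5}
--
```

>>> {"op": "play_rows", "data": {"targets": [{"delta_rot":[0,0,0],"dp":[0,0,0],"hand":0.8},{"delta_rot":[0,0,0],"dp":[0,0,0],"hand":0.8},{"delta_rot":[0,0,0],"dp":[0,0,0],"hand":0.8},{"delta_rot":[0,0,0],"dp":[0,0,0],"hand":0.8},{"delta_rot":[0,0,0],"dp":[0,0,0],"hand":0.8},{"delta_rot":[0,0,0],"dp":[0,0,0],"hand":0.8}], "newtons": 25}}

```text
clock: 15.28
eef_pos: [0.4805, 0.0717, 0.0914]
orientation: [-2.983, -0.297, -0.778]
ft_force: [-8.1, -5.5, 11.2]
width: 0.158
gripper_force: 29.9
```

The jaws stopped at 13.5 mm, which is the tab's thickness. Sliding.

>>> {"op": "play_rows", "data": {"targets": [{"delta_rot":[0,0,0],"dp":[0,0.4,0],"hand":0.8},{"delta_rot":[0,0,0],"dp":[0,0.7,0],"hand":0.8},{"delta_rot":[0,0,0],"dp":[0,0.7,0],"hand":0.8},{"delta_rot":[0,0,0],"dp":[0,0.7,0],"hand":0.8}]}}

```text
clock: 15.78
eef_pos: [0.4853, 0.0484, 0.0915]
orientation: [-2.981, -0.3, -0.778]
ft_force: [0.2, 3.2, 0.6]
width: 0.157
gripper_force: 27.3
```

```bash
python3 st.py | head -3
```

```text
joints [ 1.31   0.047 -1.433  2.32   0.023  0.306 -1.501] t 15.775 F [0.173 3.224 0.637]
dock frame -0.029150517637718434 0.09772336932426169 0.09150612255171114
[[ 0.855  0.198  0.479]
```

Moving with 3 N, as expected. 36 mm remain.

>>> {"op": "play_rows", "data": {"targets": [{"delta_rot":[0,0,0],"dp":[0,0.7,0],"hand":0.8},{"delta_rot":[0,0,0],"dp":[0,0.7,0],"hand":0.8},{"delta_rot":[0,0,0],"dp":[0,0.7,0],"hand":0.8},{"delta_rot":[0,0,0],"dp":[0,0.7,0],"hand":0.8},{"delta_rot":[0,0,0],"dp":[0,0.5,0],"hand":0.8},{"delta_rot":[0,0,0],"dp":[0,0.3,0],"hand":0.8},{"delta_rot":[0,0,0],"dp":[0,0,0],"hand":0.8}]}}

```text
clock: 16.65
eef_pos: [0.4927, 0.0128, 0.0916]
orientation: [-2.98, -0.297, -0.779]
ft_force: [13.0, 3.3, -13.3]
width: 0.162
gripper_force: 25.3
```

```bash
python3 st.py | head -3
```

```text
joints [ 1.366  0.107 -1.404  2.305  0.053  0.315 -1.428] t 16.65 F [ 13.03    3.343 -13.26 ]
dock frame -0.028830930156971593 0.06131264892873266 0.09159983129677343
[[ 0.855  0.197  0.48 ]
```

>>> {"op": "play_rows", "data": {"targets": [{"delta_rot":[0,0,0],"dp":[0,0.3,0],"hand":0.8},{"delta_rot":[0,0,0],"dp":[0,0.2,0],"hand":0.8},{"delta_rot":[0,0,0],"dp":[0,0,0],"hand":0.8}]}}

```text
clock: 17.02
eef_pos: [0.493, 0.0124, 0.0915]
orientation: [-2.976, -0.307, -0.776]
ft_force: [-4.5, 19.1, 5.7]
width: 0.162
gripper_force: 27.6
```

End stop reached: 19 N with no further motion. Release and back out.

>>> {"op": "play_rows", "data": {"targets": [{"delta_rot":[0,0,0],"dp":[0,-0.4,0],"hand":0.8},{"delta_rot":[0,0,0],"dp":[0,0,0],"hand":4.5},{"delta_rot":[0,0,0],"dp":[0,0,0],"hand":4.5},{"delta_rot":[0,0,0],"dp":[0,0,0],"hand":4.5},{"delta_rot":[0,0,0],"dp":[0,0,0],"hand":4.5},{"delta_rot":[0,0,0],"dp":[0,0,-1],"hand":4.5},{"delta_rot":[0,0,0],"dp":[0,0,-1],"hand":4.5},{"delta_rot":[0,0,0],"dp":[0,0,-1],"hand":4.5},{"delta_rot":[0,0,0],"dp":[0,0,-1],"hand":4.5},{"delta_rot":[0,0,0],"dp":[0,0,-1],"hand":4.5},{"delta_rot":[0,0,0],"dp":[0,0,0],"hand":4.5}]}}

```text
clock: 18.4
eef_pos: [0.4688, 0.0062, 0.1307]
orientation: [-2.988, -0.297, -0.768]
ft_force: [0.5, -0.4, 0.2]
width: 0.527
gripper_force: 0.0
```

```bash
python3 st.py | head -5; python3 - <<'E'
from h import *
a=snap("side","s5");b=snap("top","t5")
A=np.hstack([cv2.resize(a[170:330,250:390],(420,480),interpolation=2),cv2.resize(b[180:320,250:360],(377,480),interpolation=2)])
cv2.imwrite("pics/c6.png",A[:,:,::-1])
E
```

```text
joints [ 1.209 -0.23  -1.094  2.311 -0.68   0.535 -0.775] t 18.4 F [ 0.539 -0.429  0.18 ]
dock frame -0.05360587091372778 0.05954818972455575 0.1307360505667202
[[ 0.859  0.195  0.474]
 [ 0.174 -0.981  0.088]
 [ 0.482  0.007 -0.876]]
```

View pics/c6.png

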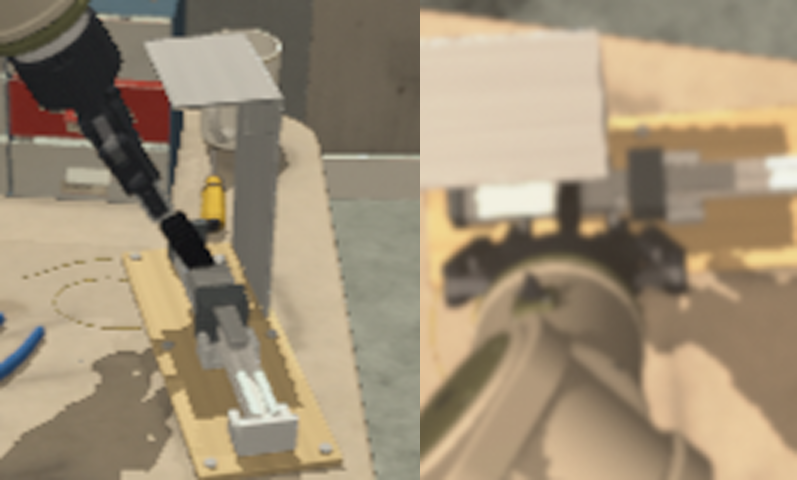

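The bolt now reaches out of the guide over the seated rail (side crop at (232,325)). The tab stands next to the guide, and the fingers are clear of it with zero force. Handing in.

```bash
python3 -c "
from station import arm
print(arm.close_job())"
```

```text
the job is handed in; nothing more can be done
None
```

The offcut lies down in both saddles and the lock is at its end stop with the bolt over it; everything is released, the screwdriver and dish were left alone, and the job was handed in at about 18.5 s (joint 2 read up to 0.004 rad past its listed −0.25 limit while the arm was tilted in front of the hood).

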